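# Set the plate press regulator and hold the test gauge on its nipple

## Task

Check the air supply of the plate press: first turn the black regulator knob until its white pointer stands at the red set mark, then take the orange test gauge from its blue stand and push its coupler squarely onto the tilted test nipple until it snaps over and is fully home on the flange. Finish while still gripping the gauge and holding it fully home against the nipple's valve spring - do not let go - and leave the red mark, the tube rack, the timer and the bottle where they are.

Things in the scene. Friction and masses are not known exactly. Their poses are not given: they have to be found in the camera images.
- regulator_grip (a point): On the axis of the black round fluted regulator knob (39 mm wide, 34 mm tall, upright axis) on the flat top of the white control deck, 12 mm below the knob's top and 24 mm above the bezel under it. Its -x axis is the direction of the white pointer line; z is up. The knob stays where it is left (0.06 N m to turn).
- regulator (a joint): Angle of the knob in rad, growing clockwise seen from above, 0 to 2.6; at 0 the white pointer faces the deck's sloping front (the robot side). The pointer stands at the red mark when joint regulator equals joint set_mark.
- set_mark (a joint): Angle (rad) of the dark bezel ring under the knob (68 mm wide, 3 mm thick) that carries the red triangular set mark; same zero and direction as the knob. At the start 0.4 to 1.5 rad clockwise of the pointer. Stiff; not to be moved.
- set_mark_tip (a point): The red triangle on the bezel, 30 mm from the knob's axis; its own -x axis points from the axis to the mark.
- gauge_grip (a point): Hand-held test gauge, about 0.2 to 0.3 kg, 86 mm tall, upright with its dial up in the blue stand; this point is the middle of its ribbed orange case, a cylinder 46 mm wide, 40 mm tall. z runs from the coupler's mouth to the dial. Below the case: a 16 mm brass neck 13 mm long and a steel coupler 22 mm wide, flared to 31 mm. Round: any grip direction will do.
- gauge_mouth (a point): Centre of the coupler's open mouth, 66 mm below gauge_grip along the gauge's axis. The mouth funnels from 25 mm to a 14 mm bore within 6 mm; the bore is 20 mm deep. Three sprung jaws 6 mm inside the mouth snap over the nipple's bead (about 6 to 12 N).
- stand: Blue stand block fixed to the bench, 75 x 75 mm, 30 mm tall; origin at the centre of its underside. The gauge's mouth stands on the floor of its 35 mm wide hole, 8 mm above the bench; lift the gauge straight up at least 30 mm to clear it.
- nipple_seat (a point): Centre of the flat steel flange (34 mm wide) of the test nipple on the deck's sloping front panel. z: the nipple's axis, out of the panel, 30 degrees from vertical, leaning to the deck's front; y is level. The brass nipple stands 19 mm out (9 mm neck, 12 mm bead 13 to 15 mm out), its steel valve pin 5 mm more. Coupler home: gauge_mouth at this point, both z axes in line.
- valve (a joint): How far the nipple's spring valve pin is pushed in, in m: 0 shut, about 0.004 open when the coupler is fully home. Its spring pushes back with about 4.5 N at first and 9.5 N at home, so the gauge is pushed off again if let go.
- tube_rack: Bystander: loose green tube rack with a few tubes, 120 x 250 x 56 mm; origin at the centre of its underside.
- timer: Bystander: loose white timer lying flat, 100 x 68 x 18 mm; origin at the centre of its underside.
- buffer_bottle: Bystander: loose white bottle with blue cap, 42 mm diameter, 85 mm tall; origin at the centre of its underside.

How it is judged:
By the outcome, as a careful person would: the job done as asked, in the order asked, and still so for the second after the job is handed in, while the arm keeps its last pose, push and grip.
It also fails if it takes over 50 s, if anything falls off the work surface, if the arm or the gripper's body presses on something with over 40 N, if the wrist force passes 120 N, or if a joint passes its speed limit or range.

## Robot

A 6-joint arm with a two-finger parallel gripper is mounted at the origin on the work surface. World frame = base frame: x ahead of the robot, y to its left, z up, the work surface at z = 0. Lengths are in m, angles in rad, forces in N, time in s.
With the tool pointing down it reaches from about 0.25 to 0.8 m from the base axis. Payload 3.9 kg.
Tool frame: the origin (TCP) lies on the centre line of the jaws, within the pads' length; the fingertips stand 25 mm ahead of it and the grasp point (between the pads) lies 6 mm ahead of it; z points along the fingers, x is the direction in which the jaws open and shut, and the axes are right-handed (so a half turn about z gives the same grasp; the last joint's range is limited). The gripper opens to 85 mm and grips with 20 to 120 N. Pads are 22 mm wide; open, the fingers measure 114 mm over their backs; the gripper's body (76 mm by 85 mm) begins 54 mm behind the grasp point. The pads swing forward as they close: fully open they stand 13 mm farther back than shut.
Start: joints at [-1.302, 0.26, -0.138, 1.173, 0, 1.571], TCP at [0.139, -0.506, 0.256] pointing down, gripper open.
Joint ranges: [-2.78, 2.78], [-0.83, 1.72], [-1.28, 1.37], [-1.9, 2.12], [-1.57, 1.48], [-3.14, 3.14]. Speed limits (rad/s): [2.57, 2.57, 3.14, 3.14, 3.14, 3.14].

## Interface

Orientations are given as a unit quaternion [x, y, z, w].
In Python, from plant import bot gives the robot as it stands.
- The arm moves only by the shell command python3 -m crank 'ROWS'. ROWS is JSON, a list that holds one entry, the list of rows, each a list of 7 numbers: the turn, a rotation vector about the tool's x, y, z scaled (see below), then the shift along the tool's x, y, z scaled (see below), then the opening, from 0 (shut) to 1 (fully open). A call has 1 to 20 rows; each row shifts and turns the pose as measured when the row begins, along the tool's axes as they then stand; what a row does not reach is not made up. The controller multiplies each number of a shift by 800 mm and each number of a turn by 60 degrees. A row lasts 1/10 s, in which the tool goes at most 50 mm and 8.59 degrees, less where a joint would pass 70% of its speed; a pose out of reach is approached as far as the arm can. A call with a number of a shift or a turn outside -1 to 1 is refused whole. A call with a gripper value outside its range is refused whole. The fingers move at their own pace and stop on an object; the grip force is fixed at half the most. Time passes only in rows, so rows that do not move let the fingers close. It gives the time, the measured TCP pose, the force and the opening at its end, in the units of the state.
- bot.get_obs(): the state, without advancing time (a new reading comes with each control period).
- bot.snapshot(name): name is "side" or "top"; returns the picture (400x640x3 uint8, red, green, blue); there is no depth.
- bot.camera_info(name): a dict with "fx", "fy", "cx", "cy" (pixels), "position" and "attitude" of the camera in the world. Camera axes: x right, y down, z forward; pixel columns grow to the right and rows downward; lengths in m; the calibration is good to about 2 mm. A picture is of the moment at which its call begins. camera_info takes no time and is no camera call.
- bot.sign_off(): hands the job in, once; it reports no verdict.
The state is a dict: "time_s": time; "q": joint angles; "qvel": joint speeds; "tau": joint torques, N m; "ee_pos": TCP position; "ee_rot": TCP orientation; "ft_force": force on the tool from outside, world axes, zero at the start; "wrist_torque": the same for the moment, N m; "gripper_width": opening from 0.0 (shut) to 1.0 (fully open).
Only numpy, scipy, OpenCV 4.12 (cv2) and the standard library are available. Lean on these libraries where they do the work, as an engineer would, in place of code of your own. Each camera call takes 0.05 s, during which the arm holds its last target.

## Working session

There is one attempt and no reset: what is moved stays moved. The work goes in short steps, Python scripts to look and compute and a shell command to move; the robot and the scene stay as the last step left them, time stands still between calls to the robot, and variables do not carry over. Pictures are saved under pics/ and viewed, and the job is handed in when it is done.

```bash
ls; mkdir -p pics; python3 - <<'E'
from plant import bot
import cv2
for n in("side","top"):
    im=bot.snapshot(n); cv2.imwrite(f"pics/{n}0.png",im[:,:,::-1]); print(bot.camera_info(n))
print(bot.get_obs())
E
```

```text
pics
{'fx': 487.73651816712203, 'fy': 487.73651816712203, 'cx': 324.9892318359597, 'cy': 210.7738267491445, 'position': array([0.4602109 , 0.72054142, 0.93025126]), 'attitude': array([-0.02608598,  0.94278161, -0.33233144,  0.00617753])}
{'fx': 390.24068432721634, 'fy': 390.24068432721634, 'cx': 321.23706588276394, 'cy': 204.68993235007719, 'position': array([0.43668289, 0.0481117 , 1.06197216]), 'attitude': array([-0.69782148,  0.71526322, -0.02782936,  0.0258695 ])}
{'time_s': 0.1, 'q': array([-1.30198691e+00,  2.60643885e-01, -1.39236500e-01,  1.17271413e+00,
       -7.88524305e-06,  1.57083879e+00]), 'qvel': array([-0.00062396, -0.00074698,  0.00252856,  0.00163457,  0.00038248,
        0.00251276]), 'tau': array([-4.65443973e-04, -4.06506836e+01,  2.54527420e+01,  1.00998030e-02,
       -2.83553959e-05,  3.63948487e-06]), 'ee_pos': array([ 0.13927759, -0.50559617,  0.25553605]), 'ee_rot': array([ 7.95468997e-01, -6.05993619e-01, -7.17614186e-04, -5.41678971e-04]), 'ft_force': array([ 0.13815206, -0.75993111,  0.27926421]), 'wrist_torque': array([ 0.0007906 , -0.01751711, -0.06367954]), 'gripper_width': 1.002138308683793}
```

View pics/side0.png

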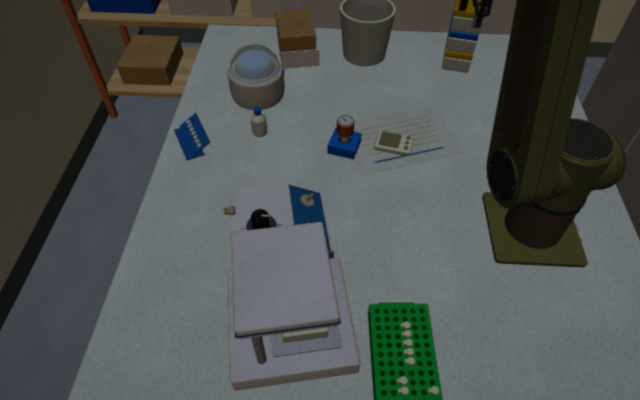

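View pics/top0.png

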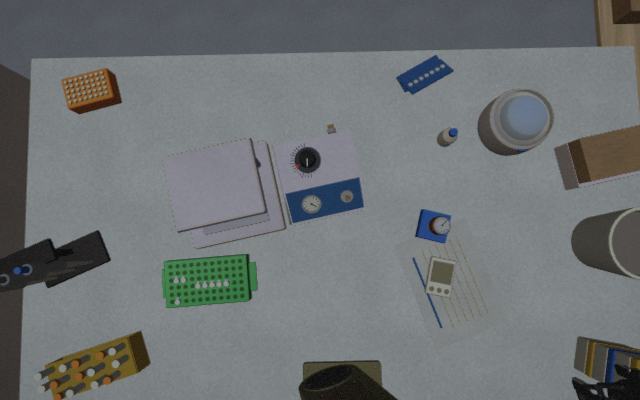

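The side view shows the knob at about (262,220), the nipple at (308,200) and the gauge at (346,130). In the top view the knob is at (307,160), the nipple at (347,197) and the gauge at (440,226). I'll enlarge these.

```bash
python3 - <<'E'
import cv2,numpy as np
t=cv2.imread("pics/top0.png");s=cv2.imread("pics/side0.png")
f=lambda im,x,y,w,h,k:cv2.resize(im[y:y+h,x:x+w],None,fx=k,fy=k,interpolation=cv2.INTER_CUBIC)
cv2.imwrite("pics/t_knob.png",f(t,272,125,100,100,6))
cv2.imwrite("pics/t_g.png",f(t,405,195,70,60,8))
cv2.imwrite("pics/s_knob.png",f(s,220,175,120,80,6))
cv2.imwrite("pics/s_g.png",f(s,315,100,60,70,8))
E
```

```text
(no output)
```

View pics/t_knob.png

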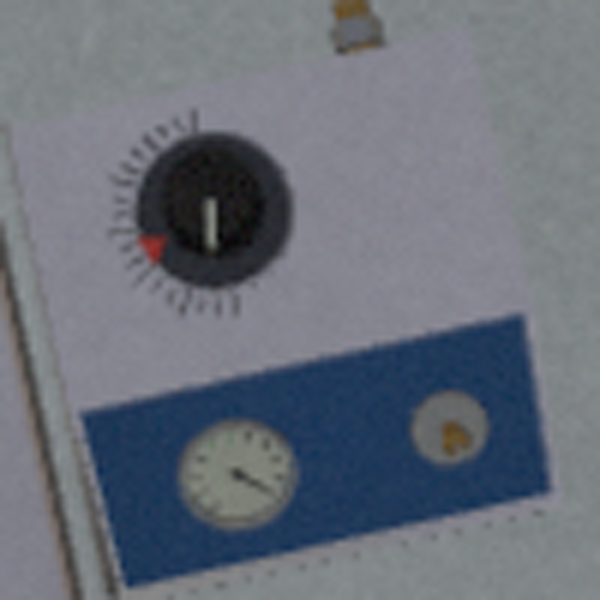

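View pics/t_g.png

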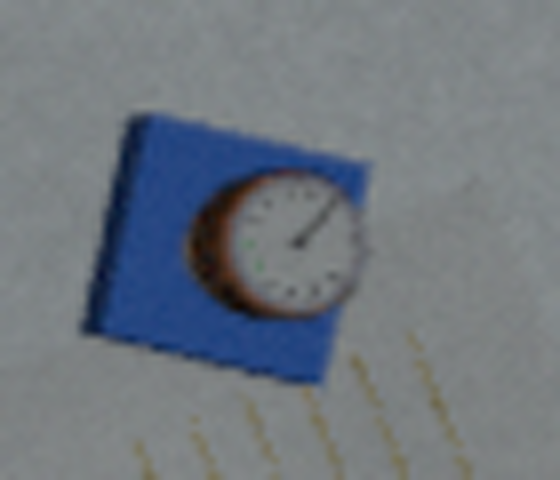

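View pics/s_knob.png

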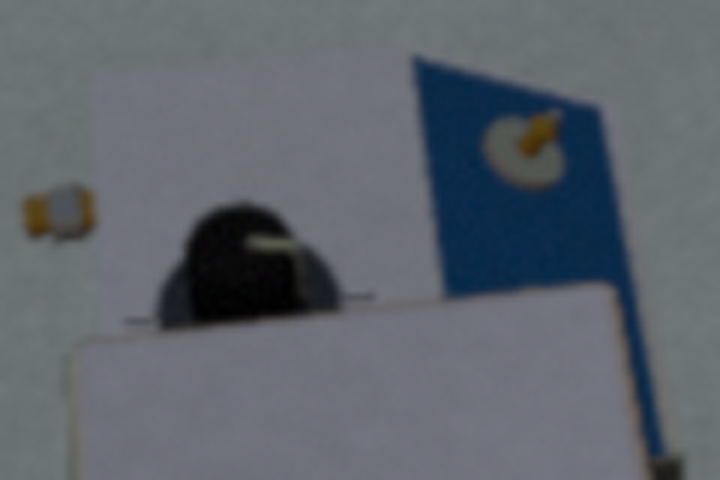

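View pics/s_g.png

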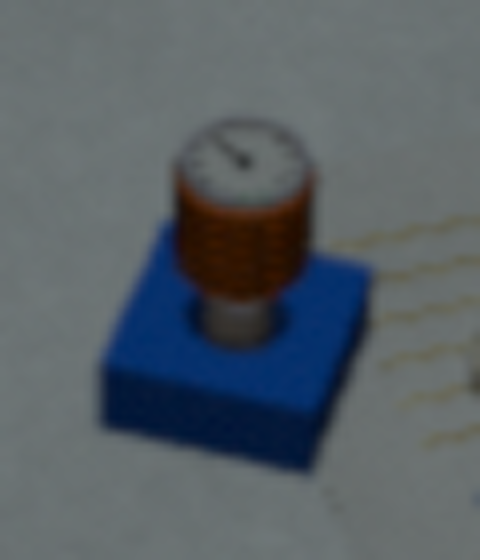

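```bash
cat > h.py <<'E'
import numpy as np
from plant import bot
from scipy.spatial.transform import Rotation as R
CI={n:bot.camera_info(n) for n in("side","top")}
def ray(n,p):
    c=CI[n]; d=np.array([(p[0]-c["cx"])/c["fx"],(p[1]-c["cy"])/c["fy"],1]); d=R.from_quat(c["attitude"]).apply(d)
    return np.array(c["position"]),d/np.linalg.norm(d)
def cr(p,o,k): return ((p[0]+.5)/k-.5+o[0],(p[1]+.5)/k-.5+o[1])
def onz(n,p,z):
    o,d=ray(n,p); return o+d*(z-o[2])/d[2]
def tri(pt,ps):
    o1,d1=ray("top",pt);o2,d2=ray("side",ps)
    A=np.stack([d1,-d2],1);x=np.linalg.lstsq(A,o2-o1,rcond=None)[0]
    a=o1+x[0]*d1;b=o2+x[1]*d2
    return (a+b)/2,np.linalg.norm(a-b)
def proj(n,P):
    c=CI[n];v=R.from_quat(c["attitude"]).inv().apply(np.asarray(P)-c["position"]);v=np.atleast_2d(v)
    return np.stack([c["fx"]*v[:,0]/v[:,2]+c["cx"],c["fy"]*v[:,1]/v[:,2]+c["cy"]],1)
E
python3 - <<'E'
from h import *
np.set_printoptions(precision=4,suppress=True)
K=lambda p:cr(p,(272,125),6);G=lambda p:cr(p,(405,195),8);SK=lambda p:cr(p,(220,175),6);SG=lambda p:cr(p,(315,100),8)
print("knobtop",tri(K((211,199)),SK((244,242))))
print("ptr tip",tri(K((211,250)),SK((298,245))))
print("flange",tri(K((451,428)),SK((525,152))))
print("dial",tri(G((300,244)),SG((243,163))))
print("edgeR top",tri(K((525,315)),SK((415,60))))
print("edgeR bot",tri(K((552,492)),SK((600,106))))
print("farR",tri(K((465,32)),SK((95,78))))
for z in (.05,.06,.07,.08,.09): 
  a=onz("top",K((82,412)),z);b=onz("top",K((525,315)),z);print(z,a,b,np.arctan2(*(a-b)[:2]), onz("top",K((215,210)),z),onz("side",SK((248,290)),z))
for z in (.0,.03):
  print("stand", [onz("top",G(p),z)[:2] for p in((150,112),(372,160),(322,384),(105,332))])
E
```

```text
knobtop (array([0.6282, 0.0776, 0.1061]), np.float64(0.002377049211689111))
ptr tip (array([0.6077, 0.0781, 0.1062]), np.float64(0.00415264606450237))
flange (array([ 0.5365, -0.0232,  0.0432]), np.float64(0.0018547949207481837))
dial (array([ 0.4541, -0.2529,  0.0969]), np.float64(0.0036027736282453664))
edgeR top (array([ 0.583 , -0.0555,  0.0587]), np.float64(0.0012601908170211144))
edgeR bot (array([ 0.5093, -0.069 ,  0.0201]), np.float64(0.0024740156161990436))
farR (array([ 0.7066, -0.0328,  0.0651]), np.float64(0.0018467730591396239))
0.05 [0.5459 0.1374 0.05  ] [ 0.5836 -0.0564  0.05  ] -0.19242236138377675 [0.6332 0.0777 0.05  ] [0.6362 0.0566 0.05  ]
0.06 [0.5448 0.1365 0.06  ] [ 0.5822 -0.0554  0.06  ] -0.19242236138377647 [0.6313 0.0774 0.06  ] [0.6342 0.0641 0.06  ]
0.07 [0.5437 0.1356 0.07  ] [ 0.5807 -0.0543  0.07  ] -0.19242236138377614 [0.6293 0.0771 0.07  ] [0.6322 0.0717 0.07  ]
0.08 [0.5426 0.1347 0.08  ] [ 0.5793 -0.0533  0.08  ] -0.1924223613837764 [0.6274 0.0768 0.08  ] [0.6302 0.0792 0.08  ]
0.09 [0.5415 0.1338 0.09  ] [ 0.5778 -0.0523  0.09  ] -0.19242236138377666 [0.6254 0.0765 0.09  ] [0.6282 0.0868 0.09  ]
stand [array([ 0.5  , -0.234]), array([ 0.4818, -0.3089]), array([ 0.4063, -0.2882]), array([ 0.4257, -0.2154])]
stand [array([ 0.4982, -0.226 ]), array([ 0.4805, -0.2988]), array([ 0.4071, -0.2787]), array([ 0.426 , -0.2079])]
```

```bash
python3 - <<'E'
from h import *
np.set_printoptions(precision=4,suppress=True)
K=lambda p:cr(p,(272,125),6)
print("lid farR",tri((252,140),(232,232)));print("lid nearR",tri((265,213),(323,225)))
c=onz("top",K((215,210)),.069)
m=onz("top",K((153,248)),.069)
t0=onz("top",K((210,198)),.105);t1=onz("top",K((211,250)),.105)
fr=np.pi+.1924
ang=lambda v:np.arctan2(v[1],v[0])%(2*np.pi)
print(c,m,np.linalg.norm((m-c)[:2]),"mark",fr-ang(m-c),"ptr",fr-ang(t1-t0),t0,t1)
print("model proj flange tip etc")
F=np.array([.5365,-.0232,.0432]);n=np.array([-.5*np.cos(.1924),-.5*np.sin(.1924),.866])
print(proj("top",[F,F+n*.024]),proj("side",[F,F+n*.024]))
print("crop-measured top tip?",K((463,432)),"flange",K((451,428)), "side",cr((560,113),(220,175),6),cr((525,152),(220,175),6))
E
```

```text
lid farR (array([0.6535, 0.1962, 0.2027]), np.float64(0.005086699464342195))
lid nearR (array([0.488 , 0.1694, 0.2019]), np.float64(0.0024268973646269856))
[0.6295 0.0771 0.069 ] [0.6137 0.104  0.069 ] 0.031227085503002756 mark 1.2318259541636873 ptr 0.19530955146804052 [0.6276 0.078  0.105 ] [0.6059 0.0781 0.105 ]
model proj flange tip etc
[[346.7604 195.5755]
 [348.3325 199.315 ]] [[307.4877 199.9407]
 [312.374  193.7076]]
crop-measured top tip? (348.75, 196.58333333333331) flange (346.75, 195.91666666666669) side (312.9166666666667, 193.41666666666666) (307.0833333333333, 199.91666666666666)
```

```bash
python3 - <<'E'
import cv2
t=cv2.imread("pics/top0.png");s=cv2.imread("pics/side0.png")
f=lambda im,x,y,w,h,k:cv2.resize(im[y:y+h,x:x+w],None,fx=k,fy=k,interpolation=cv2.INTER_LANCZOS4)
a=f(t,330,180,30,30,13);b=f(s,292,185,30,30,13);c=f(t,290,142,35,35,11)
import numpy as np
cv2.imwrite("pics/z1.png",cv2.convertScaleAbs(np.hstack([a,b]),alpha=1.8));cv2.imwrite("pics/z2.png",cv2.convertScaleAbs(c,alpha=1.8))
E
```

```text
(no output)
```

View pics/z1.png

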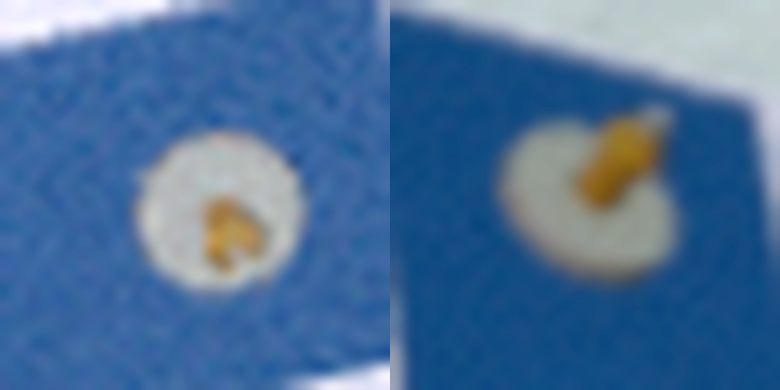

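View pics/z2.png

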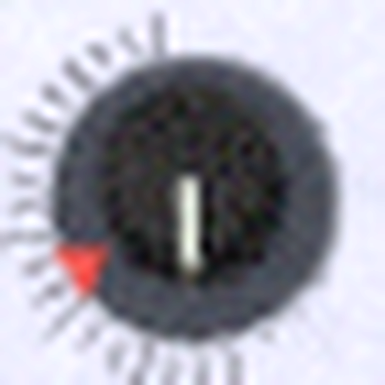

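The lid of the press is at z≈0.2 and its edge is about 0.11 m from the knob axis, so the gripper has room. In the crops the pointer faces roughly world -x, and the mark is about 1.05 rad clockwise from it. I'll rotate partway, then travel.

```bash
cat >> h.py <<'E'
def go(target,yaw=None,axis=None):
    """print shift (mm, tool axes; and units) and the turn needed. yaw = world angle of tool x with tool down"""
    np.set_printoptions(precision=4,suppress=True)
    o=bot.get_obs();Rt=R.from_quat(o["ee_rot"]);d=Rt.inv().apply(np.array(target)-o["ee_pos"])
    print("t",o["time_s"],"pos",o["ee_pos"],"q",o["q"],"grip",round(o["gripper_width"],3),"F",o["ft_force"])
    x=Rt.apply([1,0,0]);z=Rt.apply([0,0,1]);print("toolx yaw",np.arctan2(x[1],x[0]),"z",z)
    print("shift units",d/.8,"rows>=",np.linalg.norm(d)/.05)
    if axis is not None: zt=np.array(axis)/np.linalg.norm(axis)
    else: zt=np.array([0,0,-1.])
    if yaw is not None: xt=np.array([np.cos(yaw),np.sin(yaw),0])
    else: xt=x
    xt=xt-zt*(xt@zt);xt/=np.linalg.norm(xt)
    T=R.from_matrix(np.stack([xt,np.cross(zt,xt),zt],1))
    rv=(Rt.inv()*T).as_rotvec(); print("turn units",rv/np.radians(60),"rows>=",np.linalg.norm(rv)/np.radians(8.59))
E
python3 -m crank '[[[0,0,-0.143,0,0,0,1],[0,0,-0.143,0,0,0,1],[0,0,-0.143,0,0,0,1],[0,0,-0.143,0,0,0,1],[0,0,-0.143,0,0,0,1],[0,0,-0.143,0,0,0,1]]]'
python3 -c "
from h import *
go([.6292,.0773,.2],.5)"
```

```text
time_s: 0.7
ee_pos: [0.1386, -0.5033, 0.2523]
ee_rot: [0.98, -0.197, -0.002, -0.004]
ft_force: [-0.8, 0.5, 0.6]
gripper_width: 1.002
t 0.7 pos [ 0.1386 -0.5033  0.2523] q [-1.302   0.2631 -0.1443  1.1723 -0.      0.6649] grip 1.002 F [-0.8116  0.5004  0.5603]
toolx yaw -0.39609351005482546 z [-0.0024  0.0086 -1.    ]
shift units [ 0.2861 -0.9057  0.0702] rows>= 15.238407273628646
turn units [-0.0086  0.0019 -0.8557] rows>= 5.977402653252664
```

```bash

python3 -m crank '[[[0,0,0,0.0186,-0.0588,0,1],[0,0,0,0.0186,-0.0588,0,1],[0,0,0,0.0186,-0.0588,0,1],[0,0,0,0.0186,-0.0588,0,1],[0,0,0,0.0186,-0.0588,0,1],[0,0,0,0.0186,-0.0588,0,1],[0,0,0,0.0186,-0.0588,0,1],[0,0,0,0.0186,-0.0588,0,1],[0,0,0,0.0186,-0.0588,0,1],[0,0,0,0.0186,-0.0588,0,1],[0,0,0,0.0186,-0.0588,0,1],[0,0,0,0.0186,-0.0588,0,1],[0,0,0,0.0186,-0.0588,0,1],[0,0,0,0.0186,-0.0588,0,1]]]'
python3 -c "
from h import *
go([.6292,.0773,.2],.5)"
```

```text
time_s: 2.1
ee_pos: [0.5882, 0.0294, 0.2499]
ee_rot: [0.98, -0.201, -0.004, -0.003]
ft_force: [-0.2, -0.5, 0.4]
gripper_width: 0.994
t 2.1 pos [0.5882 0.0294 0.2499] q [0.0458 0.378  0.018  1.2178 0.0081 2.0219] grip 0.994 F [-0.1916 -0.5378  0.3794]
toolx yaw -0.40530023553949235 z [-0.0073  0.0078 -0.9999]
shift units [ 0.0241 -0.075   0.0624] rows>= 1.6085667149663676
turn units [-0.008   0.0069 -0.8645] rows>= 6.038933693168266
```

```bash

python3 -m crank '[[[0,0,0,0.0121,-0.0375,0.012,1],[0,0,0,0.0121,-0.0375,0.012,1],[0,0,-0.143,0,0,0,1],[0,0,-0.143,0,0,0,1],[0,0,-0.143,0,0,0,1],[0,0,-0.143,0,0,0,1],[0,0,-0.143,0,0,0,1],[0,0,-0.143,0,0,0,1]]]'
python3 -c "
from h import *
go([.6292,.0773,.15],.5)"
```

```text
time_s: 2.9
ee_pos: [0.633, 0.0877, 0.2219]
ee_rot: [0.968, 0.249, -0.007, -0.006]
ft_force: [-0.7, -0.2, 0.1]
gripper_width: 1.0
t 2.9 pos [0.633  0.0877 0.2219] q [0.133  0.483  0.1147 1.2173 0.0099 1.2006] grip 1.0 F [-0.6971 -0.1976  0.1498]
toolx yaw 0.5032345567154066 z [-0.016   0.0079 -0.9998]
shift units [-0.0095  0.0104  0.0898] rows>= 1.4545777119187275
turn units [-0.0139  0.0098  0.003 ] rows>= 0.12086006845175355
```

```bash

python3 -m crank '[[[-0.0139,0.0098,0.003,-0.0095,0.0104,0.03,1],[0,0,0,0,0,0.03,1],[0,0,0,0,0,0.02,1],[0,0,0,0,0,0,1]]]'
python3 - <<'E'
from h import *
import cv2
go([.6292,.0773,.099],.5)
t=bot.snapshot("top")[:,:,::-1];s=bot.snapshot("side")[:,:,::-1]
f=lambda im,x,y,w,h,k:cv2.resize(im[y:y+h,x:x+w],None,fx=k,fy=k,interpolation=cv2.INTER_CUBIC)
cv2.imwrite("pics/a1.png",cv2.convertScaleAbs(np.hstack([f(t,257,110,100,120,4),f(s,220,140,100,120,4)]),alpha=1.7))
E
```

```text
time_s: 3.3
ee_pos: [0.6292, 0.0766, 0.1544]
ee_rot: [0.969, 0.249, -0.001, 0.0]
ft_force: [-0.7, -0.2, -0.1]
gripper_width: 1.004
t 3.3 pos [0.6292 0.0766 0.1544] q [ 0.1214  0.5001 -0.0366  1.0357 -0.0004  1.189 ] grip 1.004 F [-0.7239 -0.1674 -0.118 ]
toolx yaw 0.503175463158114 z [-0.0015 -0.0006 -1.    ]
shift units [ 0.0005 -0.0008  0.0693] rows>= 1.1087396470742648
turn units [-0.0002  0.0015  0.003 ] rows>= 0.02379592807201076
```

View pics/a1.png

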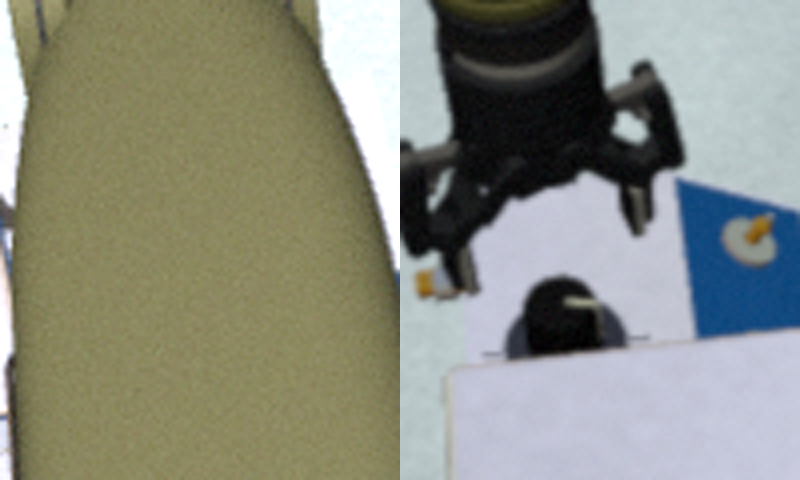

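The arm blocks the top view. The side view shows the open fingers above the knob (crop 562,310), with fingertips at about (455,290) and (640,215) on either side of it. I'll descend and close.

```bash

python3 -m crank '[[[0,0.001,0.003,0,0,0.025,1],[0,0,0,0,0,0.025,1],[0,0,0,0,0,0.018,1],[0,0,0,0,0,0,1]]]'
python3 -c "
from h import *
go([.6292,.0773,.099],.5)"
```

```text
time_s: 3.8
ee_pos: [0.6359, 0.0777, 0.107]
ee_rot: [0.969, 0.248, 0.007, 0.001]
ft_force: [0.0, -1.3, 0.2]
gripper_width: 0.998
t 3.8 pos [0.6359 0.0777 0.107 ] q [ 0.1215  0.5357 -0.1067  0.9142  0.0001  1.1921] grip 0.998 F [ 0.0302 -1.2911  0.19  ]
toolx yaw 0.500255647025907 z [ 0.014   0.0018 -0.9999]
shift units [-0.0077 -0.0036  0.0099] rows>= 0.20849545639707992
turn units [ 0.0049 -0.0126  0.0002] rows>= 0.09403799548957906
```

```bash

python3 -m crank '[[[0.005,-0.0126,0,-0.0077,-0.0036,0.0099,1],[0,0,0,0,0,0,1]]]'
python3 -c "
from h import *
go([.6292,.0773,.099],.5)"
```

```text
time_s: 4.0
ee_pos: [0.6302, 0.0775, 0.1009]
ee_rot: [0.969, 0.248, 0.001, 0.0]
ft_force: [-0.1, -1.0, -0.7]
gripper_width: 0.998
t 4.0 pos [0.6302 0.0775 0.1009] q [ 0.1223  0.5398 -0.1168  0.9121  0.0002  1.1928] grip 0.998 F [-0.1353 -1.0117 -0.7052]
toolx yaw 0.5002959729198992 z [ 0.002   0.0004 -1.    ]
shift units [-0.0012 -0.0003  0.0023] rows>= 0.04276363730372269
turn units [ 0.0005 -0.0018  0.0003] rows>= 0.01358145172927153
```

```bash

python3 -m crank '[[[0,0,0,-0.001,0,0.001,0],[0,0,0,0,0,0,0],[0,0,0,0,0,0,0],[0,0,0,0,0,0,0],[0,0,0,0,0,0,0],[0,0,0,0,0,0,0]]]'
python3 -c "
from h import *
go([.6292,.0773,.099],.5)"
```

```text
time_s: 4.6
ee_pos: [0.6302, 0.0769, 0.1029]
ee_rot: [0.969, 0.248, 0.002, 0.001]
ft_force: [0.5, 0.4, -0.7]
gripper_width: 0.436
t 4.6 pos [0.6302 0.0769 0.1029] q [ 0.1216  0.5361 -0.1177  0.9121 -0.0004  1.1921] grip 0.436 F [ 0.4675  0.3753 -0.6973]
toolx yaw 0.500290888192413 z [ 0.005   0.0002 -1.    ]
shift units [-0.0009 -0.0011  0.0049] rows>= 0.08174975501165635
turn units [ 0.0021 -0.0042  0.0003] rows>= 0.033129294653119715
```

```bash

python3 -m crank '[[[0,0,0.12,0,0,0.001,0],[0,0,0.12,0,0,0.001,0],[0,0,0.12,0,0,0.001,0],[0,0,0.12,0,0,0.001,0],[0,0,0.12,0,0,0,0],[0,0,0.12,0,0,0,0],[0,0,0.12,0,0,0,0],[0,0,0.12,0,0,0,0],[0,0,0,0,0,0,0]]]'
python3 - <<'E'
from h import *
import cv2
go([.6292,.0773,.1],-.54)
print(bot.get_obs()["wrist_torque"])
s=bot.snapshot("side")[:,:,::-1]
f=lambda im,x,y,w,h,k:cv2.resize(im[y:y+h,x:x+w],None,fx=k,fy=k,interpolation=cv2.INTER_CUBIC)
cv2.imwrite("pics/a2.png",cv2.convertScaleAbs(f(s,220,140,100,100,6),alpha=1.7))
E
```

```text
time_s: 5.5
ee_pos: [0.6298, 0.0768, 0.1029]
ee_rot: [0.963, -0.269, 0.003, -0.0]
ft_force: [-1.7, 0.2, 0.8]
gripper_width: 0.437
t 5.5 pos [0.6298 0.0768 0.1029] q [ 0.122   0.535  -0.1198  0.9104 -0.0014  2.2369] grip 0.437 F [-1.686   0.1714  0.786 ]
toolx yaw -0.5440955694932874 z [ 0.0058 -0.0007 -1.    ]
shift units [-0.001  -0.0001  0.0037] rows>= 0.060932499397532855
turn units [-0.0023 -0.0051 -0.0039] rows>= 0.047515672087766476
[-0.15    0.0998 -0.0539]
```

View pics/a2.png

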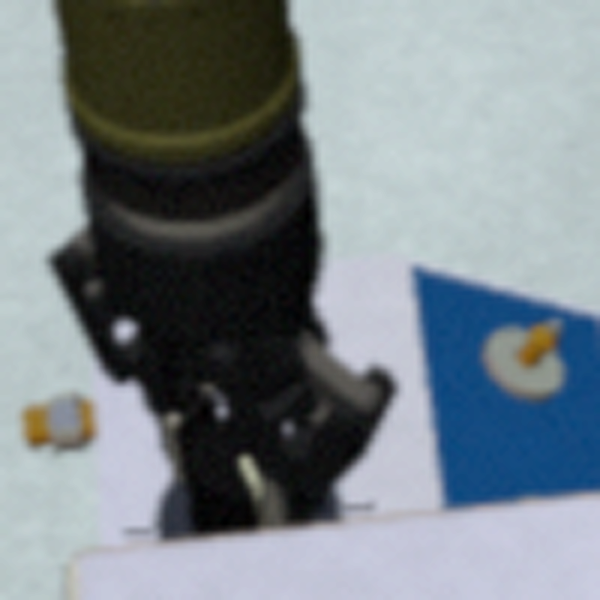

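The knob pointer followed the turn of 1.044 rad: its pale line is now at crop (250,475). I'll release, lift and move aside to check from above.

```bash

python3 -m crank '[[[0,0,0,0,0,0,1],[0,0,0,0,0,0,1],[0,0,0,0,0,0,1],[0,0,0,0,0,0,1],[0,0,0,0,0,0,1],[0,0,0,0,0,-0.03,1],[0,0,0,0,0,-0.05,1],[0,0,0,0,0,-0.05,1],[0,0,0,0,0,-0.04,1]]]'
python3 -c "
from h import *
go([.4541,-.2529,.25],-.54)"
```

```text
time_s: 6.45
ee_pos: [0.6259, 0.0767, 0.2367]
ee_rot: [0.964, -0.264, -0.003, 0.001]
ft_force: [1.5, 0.8, -0.5]
gripper_width: 0.999
t 6.45 pos [0.6259 0.0767 0.2367] q [ 0.1222  0.4558  0.1082  1.2292 -0.0006  2.2279] grip 0.999 F [ 1.4583  0.8116 -0.5422]
toolx yaw -0.5348555949435153 z [-0.0059 -0.0013 -1.    ]
shift units [ 0.0251  0.464  -0.0148] rows>= 7.439321176490254
turn units [0.0039 0.0042 0.0049] rows>= 0.052699259058545084
```

```bash

python3 -m crank '[[[0,0,0,0.003,0.058,-0.001,1],[0,0,0,0.003,0.058,-0.001,1],[0,0,0,0.003,0.058,0,1],[0,0,0,0.003,0.058,0,1],[0,0,0,0.003,0.058,0,1],[0,0,0,0.003,0.058,0,1],[0,0,0,0.003,0.058,0,1],[0,0,0,0,0.03,0,1]]]'
python3 - <<'E'
from h import *
import cv2
go([.4541,-.2529,.2],-.54)
t=bot.snapshot("top")[:,:,::-1];s=bot.snapshot("side")[:,:,::-1]
cv2.imwrite("pics/t3.png",t);cv2.imwrite("pics/s3.png",s)
f=lambda im,x,y,w,h,k:cv2.resize(im[y:y+h,x:x+w],None,fx=k,fy=k,interpolation=cv2.INTER_LANCZOS4)
cv2.imwrite("pics/a3.png",cv2.convertScaleAbs(f(t,285,140,42,42,14),alpha=1.8))
cv2.imwrite("pics/a3b.png",cv2.convertScaleAbs(t,alpha=1.7))
E
```

```text
time_s: 7.25
ee_pos: [0.4668, -0.2394, 0.2461]
ee_rot: [0.966, -0.259, 0.009, -0.001]
ft_force: [0.4, -0.0, -0.5]
gripper_width: 1.003
t 7.25 pos [ 0.4668 -0.2394  0.2461] q [-0.4773  0.252  -0.1762  1.1259  0.0061  1.6166] grip 1.003 F [ 0.4315 -0.0374 -0.4639]
toolx yaw -0.5230430428680896 z [ 0.0176 -0.0022 -0.9998]
shift units [-0.0062  0.023   0.0574] rows>= 0.9943909715495666
turn units [-0.0067 -0.0156  0.0162] rows>= 0.16402506340701917
```

View pics/a3.png

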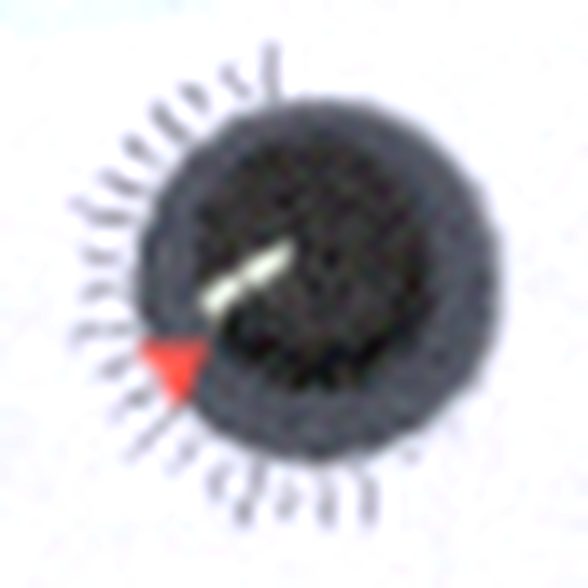

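View pics/a3b.png

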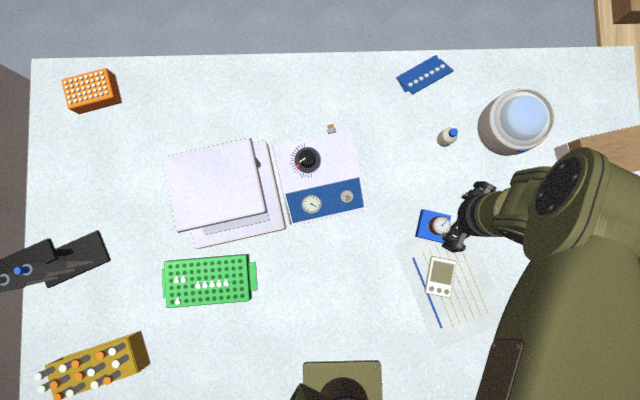

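```bash
python3 - <<'E'
from h import *
import cv2
for fn in("pics/top0.png","pics/t3.png"):
    t=cv2.imread(fn).astype(float)[140:180,287:327]
    b,g,r=t[...,0],t[...,1],t[...,2]
    red=np.clip(r-np.maximum(b,g)-25,0,None)
    ys,xs=np.mgrid[140:180,287:327]
    rc=np.array([(red*xs).sum(),(red*ys).sum()])/red.sum()
    # bezel: dark region
    L=t.mean(2); 
    big=cv2.resize(L,None,fx=8,fy=8,interpolation=cv2.INTER_CUBIC)
    m=((big<80)).astype(np.uint8)
    m=cv2.morphologyEx(m,cv2.MORPH_OPEN,cv2.getStructuringElement(cv2.MORPH_ELLIPSE,(61,61)))
    c=max(cv2.findContours(m,0,1)[0],key=cv2.contourArea);e=cv2.fitEllipse(cv2.convexHull(c))
    bc=np.array([(e[0][0]+.5)/8-.5+287,(e[0][1]+.5)/8-.5+140])
    # pointer: bright within 9 px of bezel centre
    d=np.hypot(xs-bc[0]+.3,ys-bc[1]+1.5)
    w=np.clip(L-60,0,None)*(d<7.3)
    P=np.stack([xs.ravel(),ys.ravel()],1);W=w.ravel()
    pc=(P*W[:,None]).sum(0)/W.sum();C=np.cov(P.T,aweights=W);ev,V=np.linalg.eigh(C);v=V[:,1]
    if v@(pc-bc+[.6,1.9])<0:v=-v
    B=onz("top",bc,.069);M=onz("top",rc,.069);A=onz("top",pc-3*v,.105);D=onz("top",pc+3*v,.105)
    fr=np.pi+.1924;an=lambda u:np.degrees((fr-np.arctan2(u[1],u[0]))%(2*np.pi))
    ax=B[:2]
    print(fn,"bezel",bc,e[1],B,"red",rc,np.linalg.norm((M-B)[:2]),"mark",an(M-B),"ptr line",an(D-A),"ptr via centroid",an(onz("top",pc,.105)-B), "centroid r",np.linalg.norm((onz("top",pc,.105)-B)[:2]),ev,(W>0).sum())
E
```

```text
pics/top0.png bezel [307.18004036 159.63503838] (204.27767944335938, 206.2186279296875) [0.62939205 0.07771847 0.069     ] red [297.0070922  165.68794326] 0.030496670497887946 mark 71.33525114718947 ptr line 11.368227901864566 ptr via centroid 11.794823357504006 centroid r 0.011805921312596078 [0.21455054 4.8944203 ] 16
pics/t3.png bezel [307.26759911 159.65595055] (201.96392822265625, 204.4864044189453) [0.6293321  0.07749435 0.069     ] red [297.03154574 165.670347  ] 0.030584876513927807 mark 71.65350793576256 ptr line 71.12526274843988 ptr via centroid 74.66105297182965 centroid r 0.011856254944357249 [0.24411136 3.09609308] 13
```

```bash
python3 - <<'E'
from h import *
import cv2
for n in("top","side"):
    a=np.mean([bot.snapshot(n)[:,:,::-1].astype(np.float32) for _ in range(6)],0); np.save(f"pics/{n}avg.npy",a)
f=lambda im,x,y,w,h,k:cv2.resize(im[y:y+h,x:x+w],None,fx=k,fy=k,interpolation=cv2.INTER_CUBIC)
t=np.load("pics/topavg.npy");s=np.load("pics/sideavg.npy")
im=np.hstack([f(t,287,140,40,40,10),f(s,242,195,40,40,10)])
cv2.imwrite("pics/a4.png",np.clip(im*1.9,0,255).astype(np.uint8))
print(proj("top",[.6293,.0776,.105]),proj("side",[.6293,.0776,.105]))
E
```

```text
[[306.73426571 156.90003546]] [[260.32280156 215.28865522]]
```

View pics/a4.png

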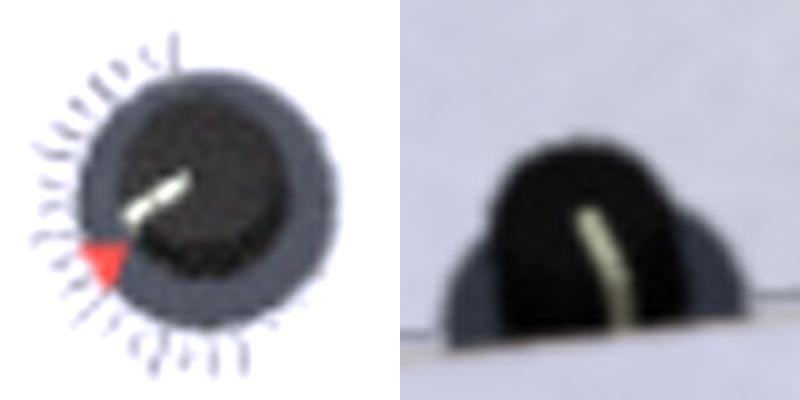

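```bash
python3 - <<'E'
from h import *
import cv2
from scipy.optimize import minimize
fr=np.pi+.1924
def fit(n,offs0,name):
    I=np.load(f"pics/{n}avg.npy").mean(2)
    ks=4;  # supersample
    x0,y0=offs0;w=24
    sub=I[y0:y0+w,x0:x0+w]
    ys,xs=np.mgrid[0:w,0:w]
    def model(p):
        th,dx,dy,r0,r1,hw=p
        ax=np.array([.6293+dx,.0776+dy,.105]);d=np.array([np.cos(fr-th),np.sin(fr-th),0]);e=np.array([-d[1],d[0],0])
        q=proj(n,[ax+d*r0-e*hw,ax+d*r0+e*hw,ax+d*r1+e*hw,ax+d*r1-e*hw])
        q=(q-[x0,y0]+.5)*16
        m=np.zeros((w*16,w*16),np.uint8);cv2.fillPoly(m,[np.round(q*1).astype(np.int32)],255)
        m=cv2.GaussianBlur(m.astype(np.float32)/255,(0,0),11)
        return m.reshape(w,16,w,16).mean((1,3))
    def cost(p,full=False):
        m=model(p);W=msk
        A=np.stack([m[W],np.ones(W.sum())],1);c,res,_,_=np.linalg.lstsq(A,sub[W],rcond=None)
        return ((A@c-sub[W])**2).mean()
    pc=proj(n,[.6293,.0776,.105])[0]
    r=R_[n]
    msk=np.hypot(xs+x0-pc[0],(ys+y0-pc[1]))<r
    best=None
    for th0 in(1.15,1.25,1.35):
        o=minimize(cost,[th0,0,0,.002,.019,.0013],method="Nelder-Mead",options=dict(initial_simplex=[[th0,0,0,.002,.019,.0013],[th0+.1,0,0,.002,.019,.0013],[th0,.003,0,.002,.019,.0013],[th0,0,.003,.002,.019,.0013],[th0,0,0,.005,.019,.0013],[th0,0,0,.002,.016,.0013],[th0,0,0,.002,.019,.002]],maxiter=1500))
        if best is None or o.fun<best.fun:best=o
    print(name,np.degrees(best.x[0]),best.x,best.fun)
R_={"top":8.6,"side":8.5}
fit("top",(295,145),"top");fit("side",(248,204),"side")
t=np.load("pics/topavg.npy")
for nm in [0]:
    sub=t[140:180,287:327];r=sub[...,2]-sub[...,:2].max(2);red=np.clip(r-12,0,None);ys,xs=np.mgrid[140:180,287:327]
    rc=np.array([(red*xs).sum(),(red*ys).sum()])/red.sum();M=onz("top",rc,.069)
    for B in([.6293,.0776],[.6282,.0776],[.6300,.0771]):
        d=M[:2]-B;print(rc,np.linalg.norm(d),np.degrees((fr-np.arctan2(d[1],d[0]))%6.2832))
E
```

```text
top 68.64447890141385 [ 1.19807217e+00 -8.97957706e-05  2.36703466e-03  2.25508350e-03
  2.21785447e-02  5.82126169e-04] 41.52145675795182
side 73.22741260136861 [ 1.27805945e+00 -2.80695072e-04  2.70014514e-03 -1.14399862e-03
  1.84091044e-02  1.18808549e-03] 741.8798205726337
[297.02856603 165.64425829] 0.030449247063618554 71.72589933899177
[297.02856603 165.64425829] 0.029926342263379275 73.56284533147733
[297.02856603 165.64425829] 0.031229977675143586 71.05479629730763
```

```bash
python3 - <<'E'
from h import *
import cv2
fr=np.pi+.1924
# intensity-weighted ridge: for each image, sample along circle arcs on the knob-top plane and find the peak angle
from scipy.ndimage import map_coordinates
for src in ("avg","first"):
  for n in("top","side"):
    I=np.load(f"pics/{n}avg.npy").mean(2) if src=="avg" else cv2.imread(f"pics/{n}0.png").astype(np.float32).mean(2)
    for hz in(.104,.106):
      P=[]
      for r in np.arange(.004,.0165,.0015):
        # ridge pt: scan perpendicular to nominal dir
        th0=1.245 if src=="avg" else .2
        d=np.array([np.cos(fr-th0),np.sin(fr-th0),0]);e=np.array([d[1],-d[0],0]) # e: clockwise
        u=np.linspace(-.007,.007,57)
        pts=np.array([.6293,.0776,hz])+d*r+e*u[:,None]
        q=proj(n,pts);v=map_coordinates(I,[q[:,1],q[:,0]],order=1)
        w=np.clip(v-(v.min()+.45*(v.max()-v.min())),0,None);P.append((r,(w*u).sum()/w.sum()))
      P=np.array(P);k=np.polyfit(P[:,0],P[:,1],1)
      print(src,n,hz,"angle",np.degrees(th0+np.arctan(k[0])),"offset",k[1],np.round(P[:,1]*1e3,2))
E
```

```text
avg top 0.104 angle 69.3073783638447 offset 0.0012434154830520605 [1.3  0.88 1.04 0.91 0.82 0.72 0.85 0.75 0.75]
avg top 0.106 angle 69.15940235553104 offset 0.0008979616726414974 [0.99 0.49 0.65 0.53 0.46 0.33 0.47 0.37 0.37]
avg side 0.104 angle 72.62703822889254 offset 0.0009008055465283427 [1.   1.07 1.02 1.06 1.16 1.2  1.12 1.14 1.37]
avg side 0.106 angle 72.658590430437 offset 0.0012463485880026355 [1.23 1.41 1.48 1.43 1.47 1.57 1.61 1.53 1.55]
first top 0.104 angle 11.342393540635207 offset 0.00022247061003072448 [0.22 0.21 0.23 0.21 0.2  0.16 0.14 0.2  0.24]
first top 0.106 angle 11.208419202263594 offset 0.00017883149676530812 [0.17 0.15 0.16 0.16 0.14 0.11 0.05 0.11 0.17]
first side 0.104 angle 7.743275959225522 offset -0.001520937977528218 [-2.24 -2.08 -1.92 -1.77 -1.78 -1.87 -2.   -2.69 -3.18]
first side 0.106 angle 5.168812964007072 offset 0.0003426300640852246 [-0.72 -0.59 -0.4  -0.23 -0.21 -0.3  -0.41 -1.45 -2.53]
```

Estimates of the pointer angle are 69.2° (top), 72.6° (side) and 71.2° (starting angle plus arm turn). The mark is at about 71–72°, so they agree within about 1–2° and I'll leave the knob as it is. Next is the gauge.

```bash

python3 -m crank '[[[-0.0067,-0.0156,0,-0.0062,0.023,0.03,1],[0,0,0,0,0,0.028,1],[0,0,0,0,0,0.01,1],[0,0,0,0,0,0,1]]]'
python3 -c "
from h import *
go([.4535,-.2528,.15],-.52)"
```

```text
time_s: 8.35
ee_pos: [0.457, -0.25, 0.1909]
ee_rot: [0.967, -0.256, 0.001, -0.0]
ft_force: [0.2, -0.4, 0.0]
gripper_width: 0.999
t 8.35 pos [ 0.457  -0.25    0.1909] q [-0.5009  0.2885 -0.2747  1.0055  0.0007  1.5875] grip 0.999 F [ 0.2126 -0.3913  0.0334]
toolx yaw -0.5176436218846273 z [ 0.0022 -0.0004 -1.    ]
shift units [-0.0021  0.0053  0.0511] rows>= 0.8223741595066109
turn units [-0.0007 -0.002   0.0023] rows>= 0.021505638756498063
```

```bash

python3 -m crank '[[[0,0,0,-0.0021,0.0053,0.02,1],[0,0,0,0,0,0.03,1],[0,0,0,0,0,0.005,1],[0,0,0,0,0,0,1]]]'
python3 - <<'E'
from h import *
import cv2
go([.4535,-.2528,.081],-.52)
t=bot.snapshot("top")[:,:,::-1];s=bot.snapshot("side")[:,:,::-1]
f=lambda im,x,y,w,h,k:cv2.resize(im[y:y+h,x:x+w],None,fx=k,fy=k,interpolation=cv2.INTER_CUBIC)
cv2.imwrite("pics/b1.png",cv2.convertScaleAbs(np.hstack([f(t,390,170,100,100,4),f(s,295,70,100,100,4)]),alpha=1.7))
E
```

```text
time_s: 8.75
ee_pos: [0.4563, -0.2537, 0.1497]
ee_rot: [0.967, -0.255, 0.004, 0.001]
ft_force: [1.1, -0.7, 0.5]
gripper_width: 1.002
t 8.75 pos [ 0.4563 -0.2537  0.1497] q [-0.5079  0.319  -0.3471  0.8965  0.0008  1.5794] grip 1.002 F [ 1.1234 -0.6715  0.5232]
toolx yaw -0.5164240028268691 z [ 0.0076 -0.0033 -1.    ]
shift units [-0.0043  0.0008  0.0859] rows>= 1.3757582584588484
turn units [-0.0008 -0.0078  0.0034] rows>= 0.05992683542925037
```

View pics/b1.png

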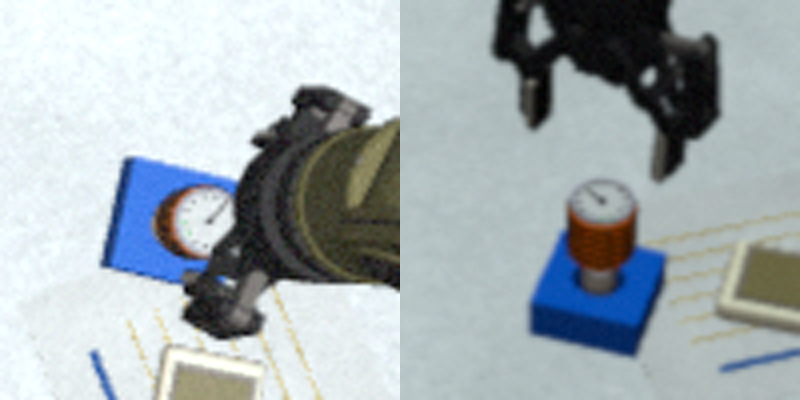

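The fingertips straddle the dial: side crop (535,120) and (665,170), dial at (603,200). I'll descend.

```bash

python3 -m crank '[[[0,-0.008,0,-0.0043,0.0008,0.025,1],[0,-0.003,0,-0.002,0,0.03,1],[0,-0.003,0,-0.002,0,0.025,1],[0,0,0,-0.001,0,0.006,1],[0,0,0,0,0,0,1]]]'
python3 -c "
from h import *
go([.4535,-.2528,.081],-.52)"
```

```text
time_s: 9.35
ee_pos: [0.4559, -0.2536, 0.0869]
ee_rot: [0.967, -0.255, 0.004, 0.001]
ft_force: [0.9, 0.7, 0.1]
gripper_width: 1.003
t 9.35 pos [ 0.4559 -0.2536  0.0869] q [-0.5081  0.3816 -0.4404  0.7406  0.0009  1.5783] grip 1.003 F [0.9451 0.7473 0.06  ]
toolx yaw -0.51562222360258 z [ 0.0076 -0.0032 -1.    ]
shift units [-0.0031  0.0006  0.0074] rows>= 0.1286815202895948
turn units [-0.001  -0.0078  0.0042] rows>= 0.06226392051296378
```

```bash

python3 -m crank '[[[0,-0.009,0,-0.0031,0.0006,0.007,1],[0,0,0,0,0,0.001,1],[0,0,0,0,0,0.001,0],[0,0,0,0,0,0.001,0],[0,0,0,0,0,0.001,0],[0,0,0,0,0,0.001,0],[0,0,0,0,0,0.001,0],[0,0,0,0,0,0,0],[0,0,0,0,0,0,0]]]'
python3 -c "
from h import *
go([.4535,-.2528,.081],-.52)"
```

```text
time_s: 10.25
ee_pos: [0.4556, -0.2539, 0.082]
ee_rot: [0.967, -0.255, 0.003, 0.0]
ft_force: [0.8, -0.7, -1.7]
gripper_width: 0.527
t 10.25 pos [ 0.4556 -0.2539  0.082 ] q [-0.5091  0.3889 -0.4439  0.7328  0.001   1.5773] grip 0.527 F [ 0.8332 -0.7499 -1.6807]
toolx yaw -0.515589963250406 z [ 0.005  -0.0016 -1.    ]
shift units [-0.003   0.0001  0.0013] rows>= 0.05213316728682506
turn units [-0.001  -0.0049  0.0042] rows>= 0.04549565256833794
```

```bash

python3 -m crank '[[[0,0,0,0,0,-0.02,0],[0,0,0,0,0,-0.04,0],[0,0,0,0,0,-0.05,0],[0,0,0,0,0,-0.03,0],[0,0,0,0,0,0,0]]]'
python3 - <<'E'
from h import *
import cv2
go([.464,-.0373,.185],.1924,[.491,.0955,-.866])
t=bot.snapshot("top")[:,:,::-1];s=bot.snapshot("side")[:,:,::-1]
f=lambda im,x,y,w,h,k:cv2.resize(im[y:y+h,x:x+w],None,fx=k,fy=k,interpolation=cv2.INTER_CUBIC)
cv2.imwrite("pics/b2.png",cv2.convertScaleAbs(np.hstack([f(t,390,170,100,100,4),f(s,295,40,100,100,4)]),alpha=1.7))
E
```

```text
time_s: 10.75
ee_pos: [0.4528, -0.2525, 0.1936]
ee_rot: [0.967, -0.255, -0.002, -0.001]
ft_force: [0.5, -0.5, -2.1]
gripper_width: 0.526
t 10.75 pos [ 0.4528 -0.2525  0.1936] q [-0.5093  0.2866 -0.2698  1.0181  0.0011  1.5771] grip 0.526 F [ 0.5422 -0.5025 -2.059 ]
toolx yaw -0.5155754202006362 z [-0.0027  0.0028 -1.    ]
shift units [-0.1204 -0.2409  0.0115] rows>= 4.312623449926294
turn units [ 0.1746  0.482  -0.661 ] rows>= 5.842903609202307
```

View pics/b2.png

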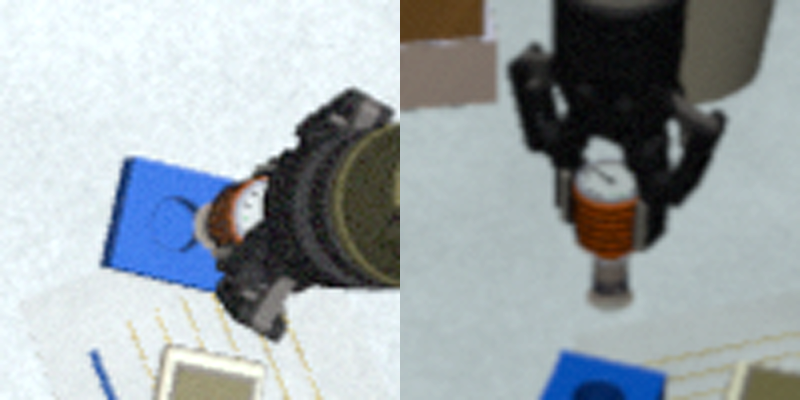

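The gauge hangs straight in the fingers, coupler at side crop (610,290), clear of the stand. I'll move over toward the nipple.

```bash

python3 -m crank '[[[0,0,0,-0.0205,-0.041,0.001,0],[0,0,0,-0.025,-0.05,0.001,0],[0,0,0,-0.025,-0.05,0.001,0],[0,0,0,-0.025,-0.05,0.001,0],[0,0,0,-0.02,-0.04,0,0],[0,0,0,0,0,0,0]]]'
python3 - <<'E'
from h import *
go([.464,-.0373,.185],.1924,[.491,.0955,-.866])
E
```

```text
time_s: 11.45
ee_pos: [0.4557, -0.0387, 0.1746]
ee_rot: [0.966, -0.258, -0.014, -0.001]
ft_force: [0.2, -1.2, -3.5]
gripper_width: 0.524
t 11.45 pos [ 0.4557 -0.0387  0.1746] q [-0.0893  0.2179 -0.4204  0.9594  0.0071  2.0027] grip 0.524 F [ 0.1626 -1.2092 -3.4989]
toolx yaw -0.5213572620849826 z [-0.0261  0.0095 -0.9996]
shift units [ 0.0077 -0.0066 -0.0132] rows>= 0.26660257442450636
turn units [ 0.1736  0.5053 -0.6677] rows>= 5.973212893407624
```

```bash

python3 -m crank '[[[0.0248,0.0722,-0.0954,0,0,-0.005,0],[0.0248,0.0722,-0.0954,0,0,-0.005,0],[0.0248,0.0722,-0.0954,0,0,-0.003,0],[0.0248,0.0722,-0.0954,0,0,0,0],[0.0248,0.0722,-0.0954,0,0,0,0],[0.0248,0.0722,-0.0954,0,0,0,0],[0.0248,0.0722,-0.0954,0,0,0,0],[0,0,0,0,0,0,0]]]'
python3 - <<'E'
from h import *
F=np.array([.5365,-.0232,.0432]);n=-np.array([.491,.0955,-.866])
go(F+n*.124,.1924,-n)
E
```

```text
time_s: 12.25
ee_pos: [0.4411, -0.039, 0.1661]
ee_rot: [0.962, 0.107, 0.25, -0.026]
ft_force: [-1.0, -0.6, -2.4]
gripper_width: 0.528
t 12.25 pos [ 0.4411 -0.039   0.1661] q [-0.2269 -0.0788 -0.9343  0.2485  0.2087  1.1722] grip 0.528 F [-0.9528 -0.6227 -2.3624]
toolx yaw 0.2227597017137142 z [ 0.4757  0.1028 -0.8736]
shift units [0.0283 0.0045 0.038 ] rows>= 0.7605937985407635
turn units [-0.0099  0.0148  0.0252] rows>= 0.21521537949220323
```

```bash

python3 -m crank '[[[-0.0099,0.0148,0.0252,0.0283,0.0045,0.01,0],[0,0,0,0,0,0.01,0],[0,0,0,0,0,0,0],[0,0,0,0,0,0,0]]]'
python3 - <<'E'
from h import *
import cv2
F=np.array([.5365,-.0232,.0432]);n=-np.array([.491,.0955,-.866])
go(F+n*.124,.1924,-n)
for nm in("top","side"): cv2.imwrite(f"pics/c1{nm}.png",bot.snapshot(nm)[:,:,::-1])
t=cv2.imread("pics/c1top.png");s=cv2.imread("pics/c1side.png")
f=lambda im,x,y,w,h,k:cv2.resize(im[y:y+h,x:x+w],None,fx=k,fy=k,interpolation=cv2.INTER_CUBIC)
cv2.imwrite("pics/c1.png",cv2.convertScaleAbs(np.hstack([f(t,315,170,66,66,6),f(s,285,155,66,66,6)]),alpha=1.7))
E
```

```text
time_s: 12.65
ee_pos: [0.4648, -0.038, 0.1573]
ee_rot: [0.964, 0.088, 0.25, -0.025]
ft_force: [0.4, -0.8, -2.8]
gripper_width: 0.526
t 12.65 pos [ 0.4648 -0.038   0.1573] q [-0.1985 -0.0256 -0.9182  0.2021  0.1853  1.2361] grip 0.526 F [ 0.3711 -0.8099 -2.7909]
toolx yaw 0.18003967609233337 z [ 0.478   0.0917 -0.8736]
shift units [ 0.0081 -0.0012  0.0141] rows>= 0.26050015162991313
turn units [ 0.0012  0.0148 -0.0104] rows>= 0.12629725367836772
```

View pics/c1.png

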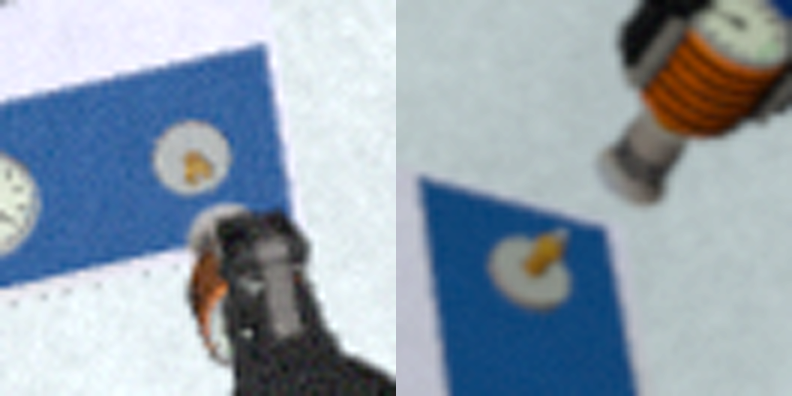

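```bash

python3 -m crank '[[[0.0012,0.0148,-0.0104,0.0081,-0.0012,0.014,0],[0,0.003,0,0.001,0,0.004,0],[0,0,0,0,0,0,0]]]'
python3 - <<'E'
from h import *
import cv2
F=np.array([.5365,-.0232,.0432]);n=-np.array([.491,.0955,-.866])
go(F+n*.104,.1924,-n)
for nm in("top","side"): cv2.imwrite(f"pics/c2{nm}.png",bot.snapshot(nm)[:,:,::-1])
o=bot.get_obs();m=o["ee_pos"]+R.from_quat(o["ee_rot"]).apply([0,0,.074]);g=o["ee_pos"]+R.from_quat(o["ee_rot"]).apply([0,0,.008-.02])
print("mouth",m,proj("top",[m,g]),proj("side",[m,g]))
t=cv2.imread("pics/c2top.png");s=cv2.imread("pics/c2side.png")
f=lambda im,x,y,w,h,k:cv2.resize(im[y:y+h,x:x+w],None,fx=k,fy=k,interpolation=cv2.INTER_CUBIC)
cv2.imwrite("pics/c2.png",cv2.convertScaleAbs(np.hstack([f(t,325,180,40,40,10),f(s,295,165,40,40,10)]),alpha=1.7))
E
```

```text
time_s: 13.05
ee_pos: [0.4769, -0.0344, 0.148]
ee_rot: [0.961, 0.093, 0.259, -0.025]
ft_force: [-0.1, -0.3, -2.6]
gripper_width: 0.526
t 13.05 pos [ 0.4769 -0.0344  0.148 ] q [-0.1872  0.0053 -0.9332  0.1378  0.1871  1.2386] grip 0.526 F [-0.1014 -0.2779 -2.5808]
toolx yaw 0.19234236991611842 z [ 0.4927  0.096  -0.8649]
shift units [0.     0.0005 0.0214] rows>= 0.3419894807348926
turn units [-0.0001 -0.002  -0.0001] rows>= 0.01417848501959073
mouth [ 0.5135 -0.0274  0.0844] [[349.7974 203.0176]
 [356.3137 218.6102]] [[317.145  187.53  ]
 [336.36   163.1682]]
```

View pics/c2.png

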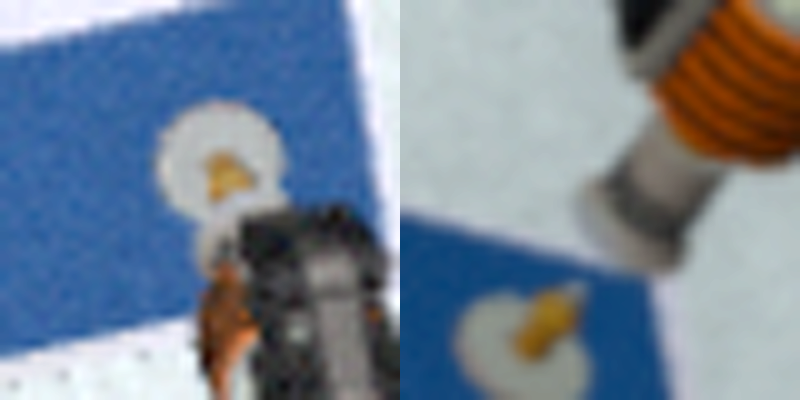

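In the side crop the coupler mouth at (632,238) lies on the extended nipple axis, from flange (523,347) to pin (578,288), within about 1 mm. I'll advance along the axis.

```bash

python3 -m crank '[[[0,-0.002,0,0,0.0005,0.015,0],[0,0,0,0,0,0.01,0],[0,0,0,0,0,0.003,0],[0,0,0,0,0,0,0]]]'
python3 - <<'E'
from h import *
import cv2
F=np.array([.5365,-.0232,.0432]);n=-np.array([.491,.0955,-.866])
go(F+n*.094,.1924,-n)
for nm in("top","side"): cv2.imwrite(f"pics/c3{nm}.png",bot.snapshot(nm)[:,:,::-1])
t=cv2.imread("pics/c3top.png");s=cv2.imread("pics/c3side.png")
f=lambda im,x,y,w,h,k:cv2.resize(im[y:y+h,x:x+w],None,fx=k,fy=k,interpolation=cv2.INTER_CUBIC)
cv2.imwrite("pics/c3.png",cv2.convertScaleAbs(np.hstack([f(t,325,180,40,40,10),f(s,295,175,40,40,10)]),alpha=1.7))
E
```

```text
time_s: 13.55
ee_pos: [0.4884, -0.033, 0.1296]
ee_rot: [0.961, 0.092, 0.258, -0.024]
ft_force: [-0.4, 0.1, -2.8]
gripper_width: 0.529
t 13.55 pos [ 0.4884 -0.033   0.1296] q [-0.176   0.0574 -0.9467  0.0707  0.1806  1.2489] grip 0.529 F [-0.3538  0.1391 -2.7578]
toolx yaw 0.19194639942768302 z [ 0.4924  0.0948 -0.8652]
shift units [-0.0008 -0.0005  0.0067] rows>= 0.10797986473235509
turn units [ 0.0009 -0.0014 -0.0005] rows>= 0.0120056149505614
```

View pics/c3.png

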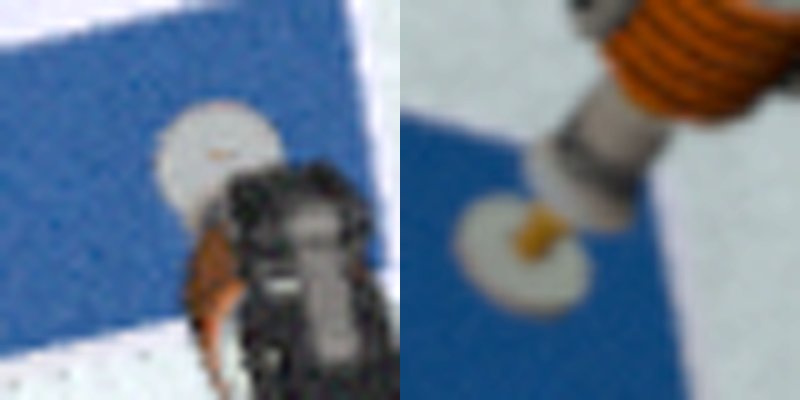

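The pin is now inside the funnel, with rim centre (580,198) on the axis from flange (523,255). I'll push in small steps.

```bash

python3 -m crank '[[[0.001,-0.0015,0,-0.0008,-0.0005,0.005,0],[0,0,0,0,0,0.005,0],[0,0,0,0,0,0.004,0]]]'
python3 -c "
from h import *
F=np.array([.5365,-.0232,.0432]);n=-np.array([.491,.0955,-.866])
go(F+n*.074,.1924,-n)"
python3 -m crank '[[[0,0,0,0,0,0.004,0],[0,0,0,0,0,0.004,0]]]'
python3 -c "
from h import *
F=np.array([.5365,-.0232,.0432]);n=-np.array([.491,.0955,-.866])
go(F+n*.074,.1924,-n)"
```

```text
time_s: 13.95
ee_pos: [0.494, -0.0318, 0.1204]
ee_rot: [0.961, 0.093, 0.259, -0.025]
ft_force: [0.1, 0.1, -2.9]
gripper_width: 0.524
t 13.95 pos [ 0.494  -0.0318  0.1204] q [-0.1703  0.0836 -0.9535  0.0362  0.1782  1.254 ] grip 0.524 F [ 0.0862  0.1191 -2.902 ]
toolx yaw 0.19210077315920096 z [ 0.493   0.0951 -0.8648]
shift units [-0.0013 -0.0004  0.0181] rows>= 0.2910341946114393
turn units [ 0.0007 -0.0021 -0.0003] rows>= 0.015593069456262428
time_s: 14.15
ee_pos: [0.4975, -0.0311, 0.1145]
ee_rot: [0.961, 0.093, 0.259, -0.025]
ft_force: [0.5, -0.5, -2.3]
gripper_width: 0.526
t 14.15 pos [ 0.4975 -0.0311  0.1145] q [-0.1668  0.1005 -0.9574  0.0145  0.1768  1.2572] grip 0.526 F [ 0.4884 -0.5394 -2.2668]
toolx yaw 0.19208809036558203 z [ 0.4932  0.0953 -0.8646]
shift units [-0.0015 -0.0004  0.0095] rows>= 0.15412182031948526
turn units [ 0.0006 -0.0024 -0.0003] rows>= 0.017694505876860937
```

```bash

python3 -m crank '[[[0,-0.001,0,-0.0005,0,0.004,0],[0,-0.001,0,0,0,0.004,0]]]'
python3 -c "
from h import *
F=np.array([.5365,-.0232,.0432]);n=-np.array([.491,.0955,-.866])
go(F+n*.074,.1924,-n);print(bot.get_obs()['wrist_torque'])"
python3 -m crank '[[[0,0,0,0,0,0.004,0],[0,0,0,0,0,0.004,0]]]'
python3 -c "
from h import *
F=np.array([.5365,-.0232,.0432]);n=-np.array([.491,.0955,-.866])
go(F+n*.074,.1924,-n);print(bot.get_obs()['wrist_torque'])"
```

```text
time_s: 14.35
ee_pos: [0.5006, -0.0304, 0.1083]
ee_rot: [0.961, 0.093, 0.258, -0.025]
ft_force: [-5.7, 0.3, 6.4]
gripper_width: 0.53
t 14.35 pos [ 0.5006 -0.0304  0.1083] q [-0.1632  0.1176 -0.9599 -0.0036  0.1746  1.26  ] grip 0.53 F [-5.6568  0.3013  6.4046]
toolx yaw 0.19215434525110103 z [ 0.4915  0.0951 -0.8657]
shift units [-0.0011 -0.0003  0.0009] rows>= 0.023151073711593806
turn units [ 0.0004 -0.0005 -0.0003] rows>= 0.00482668834647386
[-0.1057  0.8217 -0.008 ]
time_s: 14.55
ee_pos: [0.5007, -0.0306, 0.106]
ee_rot: [0.961, 0.092, 0.259, -0.024]
ft_force: [-58.0, -7.9, 84.4]
gripper_width: 0.526
t 14.55 pos [ 0.5007 -0.0306  0.106 ] q [-0.1622  0.122  -0.9655 -0.0155  0.1721  1.2627] grip 0.526 F [-57.9531  -7.911   84.4044]
toolx yaw 0.19035444151376507 z [ 0.4929  0.0929 -0.8651]
shift units [ 0.0004 -0.0006 -0.0017] rows>= 0.02873661741805209
turn units [ 0.0028 -0.0015 -0.0018] rows>= 0.025235110210146336
[0.1761 2.6291 0.4717]
```

Force jumped to about 100 N, so the coupler is bottomed. I'll ease off; a row without a shift re-targets the measured pose.

```bash

python3 -m crank '[[[0,0,0,0,0,0,0]]]'
python3 - <<'E'
from h import *
import cv2
F=np.array([.5365,-.0232,.0432]);n=-np.array([.491,.0955,-.866])
go(F+n*.074,.1924,-n);print(bot.get_obs()['wrist_torque'])
for nm in("top","side"): cv2.imwrite(f"pics/d1{nm}.png",bot.snapshot(nm)[:,:,::-1])
go(F+n*.074,.1924,-n)
t=cv2.imread("pics/d1top.png");s=cv2.imread("pics/d1side.png")
f=lambda im,x,y,w,h,k:cv2.resize(im[y:y+h,x:x+w],None,fx=k,fy=k,interpolation=cv2.INTER_CUBIC)
cv2.imwrite("pics/d1.png",cv2.convertScaleAbs(np.hstack([f(t,325,180,40,40,10),f(s,295,175,40,40,10)]),alpha=1.7))
E
```

```text
time_s: 14.65
ee_pos: [0.5003, -0.0308, 0.1075]
ee_rot: [0.961, 0.091, 0.26, -0.024]
ft_force: [-3.9, 0.4, 3.6]
gripper_width: 0.53
t 14.65 pos [ 0.5003 -0.0308  0.1075] q [-0.1628  0.1181 -0.9661 -0.0145  0.1726  1.2628] grip 0.53 F [-3.8784  0.4154  3.5509]
toolx yaw 0.19010128377601362 z [ 0.4949  0.0928 -0.864 ]
shift units [-0.0001 -0.0006  0.0002] rows>= 0.010567470209372109
turn units [ 0.0033 -0.0037 -0.002 ] rows>= 0.03696187657178491
[0.0722 0.8383 0.124 ]
t 14.75 pos [ 0.5005 -0.0307  0.1071] q [-0.1625  0.1194 -0.9658 -0.0152  0.1725  1.2628] grip 0.529 F [-3.3388  0.5897  5.2706]
toolx yaw 0.19034577483062465 z [ 0.4945  0.0928 -0.8642]
shift units [-0.0002 -0.0006 -0.0004] rows>= 0.0123944566308846
turn units [ 0.0031 -0.0033 -0.0018] rows>= 0.03396449062753529
```

View pics/d1.png

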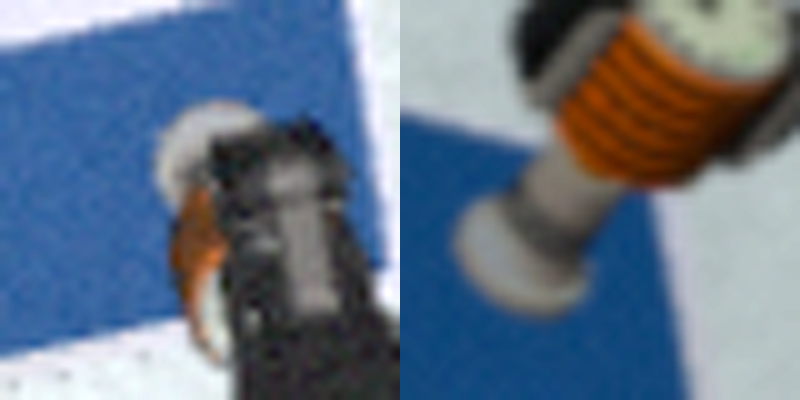

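The side view shows the coupler sitting on the flange (rim centre about (520,260)). The net push is only about 8 N, close to the spring force. I'll add a modest preload and straighten slightly.

```bash

python3 -m crank '[[[0.002,-0.003,-0.001,0,0,0.001,0]]]'
python3 -c "
from h import *
F=np.array([.5365,-.0232,.0432]);n=-np.array([.491,.0955,-.866])
go(F+n*.074,.1924,-n);print(bot.get_obs()['wrist_torque'])"
python3 -m crank '[[[0,0,0,0,0,0.001,0]]]'
python3 -c "
from h import *
F=np.array([.5365,-.0232,.0432]);n=-np.array([.491,.0955,-.866])
go(F+n*.074,.1924,-n);print(bot.get_obs()['wrist_torque'])"
```

```text
time_s: 14.85
ee_pos: [0.5008, -0.0307, 0.1068]
ee_rot: [0.961, 0.092, 0.258, -0.024]
ft_force: [-4.6, -1.4, 5.6]
gripper_width: 0.525
t 14.85 pos [ 0.5008 -0.0307  0.1068] q [-0.1631  0.1209 -0.9626 -0.0104  0.1738  1.2607] grip 0.525 F [-4.636  -1.4498  5.6074]
toolx yaw 0.19159295756583966 z [ 0.4921  0.0942 -0.8654]
shift units [-0.0004 -0.0007 -0.0009] rows>= 0.018169736334821572
turn units [ 0.0014 -0.0009 -0.0007] rows>= 0.012787441428969865
[-0.0978  0.8712  0.0338]
time_s: 14.95
ee_pos: [0.501, -0.0307, 0.1066]
ee_rot: [0.961, 0.092, 0.258, -0.024]
ft_force: [-14.3, -1.4, 18.2]
gripper_width: 0.525
t 14.95 pos [ 0.501  -0.0307  0.1066] q [-0.163   0.1217 -0.963  -0.0118  0.1737  1.2609] grip 0.525 F [-14.304   -1.4382  18.2364]
toolx yaw 0.19146281784219468 z [ 0.4923  0.0942 -0.8653]
shift units [-0.0004 -0.0007 -0.0013] rows>= 0.024005446057124298
turn units [ 0.0015 -0.0012 -0.0009] rows>= 0.014484678531087982
[-0.0961  1.1422  0.1304]
```

```bash

python3 - <<'E'
from h import *
import cv2
F=np.array([.5365,-.0232,.0432]);n=-np.array([.491,.0955,-.866])
for i in range(8):
    s=bot.snapshot("side")[:,:,::-1];t=bot.snapshot("top")[:,:,::-1];o=bot.get_obs()
    if i%2==1: print(o["time_s"],o["ee_pos"],o["ft_force"],(o["ft_force"]+[0,0,2.7])@n)
go(F+n*.074,.1924,-n)
f=lambda im,x,y,w,h,k:cv2.resize(im[y:y+h,x:x+w],None,fx=k,fy=k,interpolation=cv2.INTER_CUBIC)
cv2.imwrite("pics/d2.png",cv2.convertScaleAbs(np.hstack([f(t,285,140,80,80,5),f(s,285,165,50,50,8)]),alpha=1.7))
cv2.imwrite("pics/d2t.png",cv2.convertScaleAbs(t,alpha=1.7))
E
```

```text
15.15 [ 0.50100804 -0.030652    0.10658323] [-10.46769936  -1.40359257  14.4166979 ] 20.096743853155104
15.35 [ 0.50101852 -0.03065313  0.10659897] [-10.54174807  -1.16329056  13.95550357] 19.710758638799888
15.55 [ 0.50101442 -0.03064984  0.10661654] [-11.36634497  -0.71742135  13.21815827] 19.43451417854124
15.75 [ 0.50100201 -0.03064921  0.10658658] [-10.41785173  -1.88019717  14.6039972 ] 20.27998560368709
t 15.75 pos [ 0.501  -0.0306  0.1066] q [-0.163   0.1215 -0.9631 -0.012   0.1737  1.261 ] grip 0.525 F [-10.4179  -1.8802  14.604 ]
toolx yaw 0.19148046431051713 z [ 0.4924  0.0941 -0.8653]
shift units [-0.0004 -0.0007 -0.0012] rows>= 0.02307710469280015
turn units [ 0.0015 -0.0013 -0.0008] rows>= 0.015030543770563957
```

View pics/d2.png

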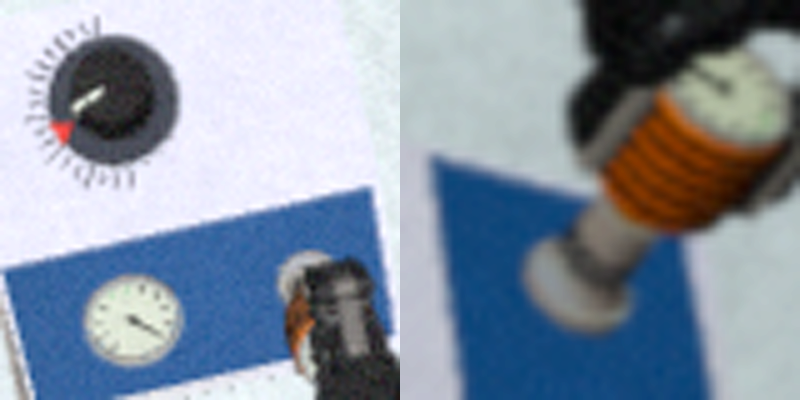

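View pics/d2t.png

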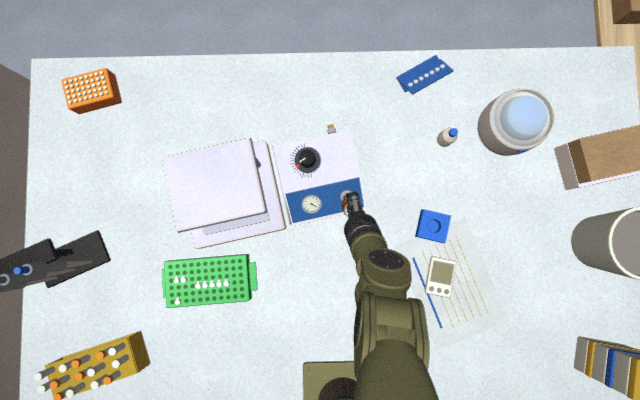

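```bash

python3 - <<'E'
from h import *
import cv2
F=np.array([.5365,-.0232,.0432]);n=-np.array([.491,.0955,-.866])
s=bot.snapshot("side")[:,:,::-1].copy()
f=cv2.convertScaleAbs(cv2.resize(s[160:220,285:345],None,fx=10,fy=10,interpolation=cv2.INTER_CUBIC),alpha=1.7)
u=R.from_matrix(np.stack([np.cross(n,[0,1,0])/np.linalg.norm(np.cross(n,[0,1,0])),np.cross(n,np.cross(n,[0,1,0]))/np.linalg.norm(np.cross(n,[0,1,0])),n],1)).as_matrix()
for h,r in((0,.0155),(.086,.023),(.046,.023)):
    a=np.linspace(0,6.29,60);P=F+n*h+r*(np.cos(a)[:,None]*u[:,0]+np.sin(a)[:,None]*u[:,1])
    q=((proj("side",P)-[285,160]+.5)*10).astype(np.int32);cv2.polylines(f,[q],True,(0,255,0),1)
cv2.imwrite("pics/d3.png",f)
E
```

```text
(no output)
```

View pics/d3.png

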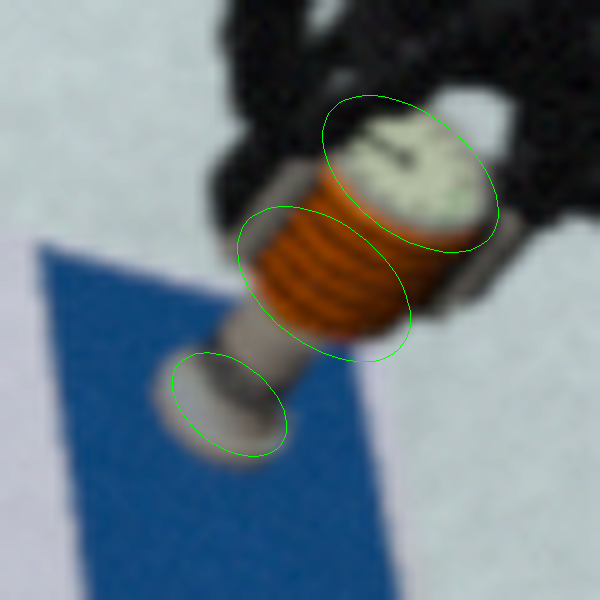

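The overlay of the home pose matches. The coupler rim covers the flange, the dial sits at its predicted home circle and the axes are parallel. The push is steady at 20 N, so I'm handing in.

```bash
python3 -c "
from h import *
print(bot.sign_off()); o=bot.get_obs(); print(o['time_s'],o['ft_force'],o['gripper_width'])"
```

```text
the job is handed in; nothing more can be done
None
the job is handed in; nothing more can be done
```

The knob is turned to the red mark, and the test gauge is on the nipple, still gripped and pushed home. I handed it in at about 15.8 s of the 50 s; no verdict was reported.

- **Regulator:** I turned the knob clockwise by 1.044 rad. The last estimates of the pointer were 69.2° (top camera), 72.6° (side camera) and 71.2° (starting angle plus arm turn). The mark is at about 71–72°. The two cameras disagree by about 3°, so the setting is good to roughly 1–2°. I did not correct it further.
- **Gauge:** I lifted it straight out of the stand and pushed it on along the nipple's axis.
    - **At the flange:** The coupler rim covers the flange in the side view and matches the computed home pose.
    - **Push:** It held steady at about 20 N for the last 0.8 s, against a spring of about 9.5 N at home. The grip was closed on the case (opening 0.525).
    - **Not directly confirmed:** I could not read the valve or the snap. Being home is inferred from the pictures and from the stiff stop.
- **Force peak:** When the coupler bottomed, the wrist force briefly rose to about 103 N, below the 120 N limit. I eased off at once. The gauge may have slipped about 1 mm in the fingers.
- **Other items:** The red mark stayed at the same angle, to within about 0.3°, when checked after the knob was turned. The tube rack, timer and bottle look unmoved in the last top picture.

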